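# Slide the go gauge under the bridge

### The arm

A 6-joint arm with a two-finger parallel gripper is mounted at the origin on a cart in front of the work surface, level with it; the furniture and walls round the work are solid. World frame = base frame: x ahead of the robot, y to its left, z up, the work surface at z = 0. Lengths are in mm, angles in rad, forces in N, time in s.
With the tool pointing down it reaches from about 350 to 975 mm from the base axis. Payload 7.1 kg.
Tool frame: the origin (TCP) lies on the front face of the gripper's body, between the roots of the fingers; the fingertips stand 80 mm ahead of it and the grasp point (between the pads) lies 61 mm ahead of it (env.tips_ahead is the distance from the TCP to the fingertips, in mm); z points along the fingers, y is the line along which they close (so a half turn about z gives the same grasp; the last joint's range is limited). The gripper opens to 88 mm and grips with 3 to 60 N. Pads are 20 mm wide; open, the fingers measure 115 mm over their backs; the gripper's body (75 mm by 178 mm) begins 61 mm behind the grasp point.
Start: joints at [1.209, 0.423, 1.63, -0, 1.089, -0.019], TCP at [210.047, 588.631, 302.675] pointing down, gripper open.
Joint ranges: [-3, 3], [-0.9, 2.11], [0.09, 2.58], [-1.31, 4.45], [0.11, 2.69], [-2.54, 2.54]. Speed limits (rad/s): [2.39, 2.39, 3.01, 3.14, 3.14, 3.14].

### API

Orientations are given as a unit quaternion [x, y, z, w].
In Python, from station import env, set_gripper, viewer, workorder gives the robot as it stands. Calls block until the motion is done:
- env.reach(position, orientation): joint-space move of the TCP to a pose.
- env.move_l(position, rot=None, rate=150, f_stop=None): straight line of the TCP; rot=None keeps the orientation; rate is the mean speed in mm/s. With f_stop (N) it stops when the force on the tool has changed by that much, and returns True; else False.
- env.move_joints(angles): joint-space move.
- set_gripper(opening): finger opening in mm; the grip force is fixed at half the most; returns when the fingers have stopped.
- env.hold(seconds).
- env.ik(position, orientation): joint angles nearest the present ones, or None.
- env.read_state(): the state.
- viewer.camera(name): name is "scene" or "top" or "wrist"; returns the picture (480x640x3 uint8, blue, green, red); there is no depth.
- viewer.camera_params(name): a dict with "fx", "fy", "cx", "cy" (pixels), "dist" ([k1, k2, p1, p2, k3] as OpenCV has them; the pictures are not rectified), "pose" (4x4, takes a point from camera to world coordinates); the wrist camera has in their place "tool_from_camera" (4x4, takes a point from camera to tool coordinates, whose origin is the TCP and whose axes are the flange's). Camera axes: x right, y up, looking along -z (the intrinsics and any distortion apply to the point x, -y, -z); pixel columns grow to the right and rows downward; lengths in mm; the calibration is good to about 2 mm. A picture is of the moment at which its call begins: read the wrist's pose just before it. camera_params takes no time and is no camera call.
A pose or a line that the arm cannot do raises env.IKError and nothing moves.
- workorder.sign_off(): hands the job in; it is judged then, once.
The state is a dict: "time_s": time; "qpos": joint angles; "dq": joint speeds; "tau": joint torques, N m; "tool_pos": TCP position; "orientation": TCP orientation; "force": force on the tool from outside, world axes, zero at the start; "wrist_torque": the same for the moment, N m; "width": finger opening in mm; "grip_force": force on a finger pad.
Only numpy, scipy, OpenCV 4.12 (cv2) and the standard library are available. Lean on these libraries where they do the work, as an engineer would, in place of code of your own. Each camera call takes 0.05 s, during which the arm holds its last target. There are 200 camera calls.

### The job

Two flat steel gauges with a thumb tab lie on the bench: push the thinner one along the bench, tab end last, through the flared mouth and under the low bridge of the fixture until its nose rests fully home against the stop bar behind the bridge. Push it with the fingers only, keeping it flat on the bench without tipping or lifting it, then draw the hand clear; leave the thicker gauge and the other things round about where they are.

Things in the scene. Friction and masses are not known exactly. Their poses are not given: they have to be found in the camera images.
- thin_gauge: The thinner of two plain loose steel gauges, about 0.27 kg, slides with a few newtons: plate 50 mm wide (its x), 90 long (y), 8 thick. Origin mid underside, z up. Nose is the +y end (y = +45 mm, corners rounded). At y = -45 mm an upright thumb tab, 44 wide, 5 thick, rises to z = 26 mm, its back flush with the plate's back end.
- thick_gauge: The thicker gauge, loose, 0.52 kg: same outline and axes, but 16 mm thick, its tab rising to z = 34 mm. It does not fit under the bridge. Which of the two gauges lies nearer to the robot changes.
- bridge: Fixture fixed to the bench. Origin on the bench under the middle of the bridge; the gauge slides in on the bench along its +y, between rails 58 mm apart (x = -29 to 29), 14 high, y = -22 to 60. Dark crossbar: x = -49 to 49, y = -18 to 18, underside 11 mm above the bench, top 35, screw heads to 41. Thin gauge home: origin at x = 0, y = 0 (tab in front of the crossbar, at y = -45 to -40).
- stop_face (a point): Foot of the middle of the stop bar's face, on the bench: x = 0, y = +45 mm in the bridge's frame, same axes. The bar is 18 mm high, rigid.
- thin_gauge_nose (a point): Middle of the lower edge of the thin gauge's nose (gauge frame y = +45 mm), axes as the gauge.
- pith_block: Bystander: loose pale pith block 22 x 50 x 16 mm, origin at the middle of its underside.
- loupe: Bystander: loose black eye loupe, 38 mm across, 30 mm high, origin at the middle of its underside.
- brass_chuck: Bystander: loose small brass chuck 14 x 24 x 12 mm, origin at the middle of its underside.
- mouth (a point): Middle of the fixture's open mouth, on the bench: x = 0, y = -40 mm in the bridge's frame, same axes. Two lead-ins 14 mm high flare from the 58 mm channel at y = -20 to 80 mm between them here, 92 mm over all; nothing of the fixture lies further out.
There are look-alikes about, which are no part of the job. Leave any brown or green look-alike of the thin_gauge alone.

How it is judged:
By the outcome, as a careful person would: the job done as asked, in the order asked, and still so for the second after the job is handed in, with the robot touching nothing.
It also fails if it takes over 72 s, if anything falls off the work surface, if the arm or the gripper's body presses on something with over 40 N, if the wrist force passes 120 N, or if a joint passes its speed limit or range.

## Working session

There is one attempt and no reset: what is moved stays moved. The work goes in short steps, each a Python script; the robot and the scene stay as the last script left them, time stands still between calls to the robot, and variables do not carry over. Pictures are saved under pics/ and viewed, at most 10 in all, crops included, and the job is handed in when it is done.

```bash
mkdir -p pics; python3 - <<'E'
from station import env, viewer
import cv2,json,numpy as np
for n in("scene","top"):
    cv2.imwrite(f"pics/{n}0.png",viewer.camera(n))
    p=viewer.camera_params(n);print(n,{k:np.round(v,3).tolist() for k,v in p.items()})
print({k:np.round(v,3).tolist() for k,v in viewer.camera_params("wrist").items()})
s=env.read_state();print(s['time_s'],s['orientation'])
E
```

```text
scene {'fx': 489.565, 'fy': 489.565, 'cx': 315.762, 'cy': 240.533, 'dist': [-0.022, 0.0, 0.0, 0.0, 0.0], 'pose': [[0.529, 0.566, -0.632, -23.834], [-0.849, 0.341, -0.404, -420.98], [-0.013, 0.751, 0.661, 603.72], [0.0, 0.0, 0.0, 1.0]]}
top {'fx': 554.969, 'fy': 554.969, 'cx': 316.471, 'cy': 242.441, 'dist': [-0.174, 0.0, 0.0, 0.0, 0.0], 'pose': [[0.011, 0.992, -0.127, 391.084], [-1.0, 0.01, -0.002, -65.091], [-0.001, 0.127, 0.992, 944.208], [0.0, 0.0, 0.0, 1.0]]}
{'fx': 377.972, 'fy': 377.972, 'cx': 312.854, 'cy': 235.54, 'dist': [-0.067, 0.0, 0.0, 0.0, 0.0], 'tool_from_camera': [[0.0, 0.959, 0.282, 77.459], [1.0, -0.0, 0.0, 0.089], [0.0, 0.282, -0.959, -82.749], [0.0, 0.0, 0.0, 1.0]]}
0.1 [ 1.70548127e-01  9.85349113e-01 -6.67053494e-04 -1.28086781e-04]
```

View pics/top0.png

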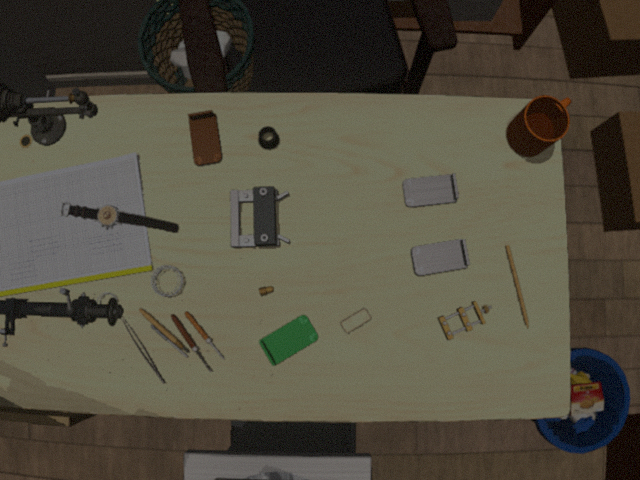

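View pics/scene0.png

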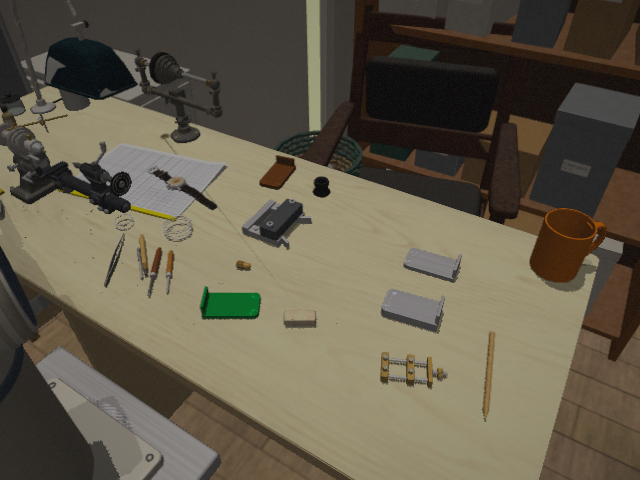

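The top picture shows the gauges at about (431,191) and (440,257), tabs to the right. The bridge is at (265,217) with its mouth to the right, and the stop is at (236,217). In the scene picture the far gauge looks thinner. I'll zoom in for measurement.

```bash
cat > h.py <<'E'
import numpy as np, cv2
from station import env, viewer, set_gripper
from scipy.spatial.transform import Rotation as R
def px2w(n,uv,z,T=None):
    p=viewer.camera_params(n); K=np.array([[p['fx'],0,p['cx']],[0,p['fy'],p['cy']],[0,0,1]])
    T=np.array(p['pose']) if T is None else T
    q=cv2.undistortPoints(np.array(uv,float).reshape(-1,1,2),K,np.array(p['dist'])).reshape(-1,2)
    d=np.c_[q[:,0],-q[:,1],-np.ones(len(q))]@T[:3,:3].T; o=T[:3,3]
    return o+d*((z-o[2])/d[:,2])[:,None]
def wristT():
    s=env.read_state(); T=np.eye(4); T[:3,:3]=R.from_quat(s['orientation']).as_matrix(); T[:3,3]=s['tool_pos']
    return T@np.array(viewer.camera_params('wrist')['tool_from_camera'])
def quat(yaw): # tool down, tool y (closing line) at world angle yaw+90
    c,s=np.cos(yaw),np.sin(yaw)
    return R.from_matrix(np.array([[c,s,0],[s,-c,0],[0,0,-1]])).as_quat()
E
python3 - <<'E'
from h import *
t=cv2.imread('pics/top0.png'); s=cv2.imread('pics/scene0.png')
g=lambda c,f:cv2.convertScaleAbs(cv2.resize(c,None,fx=f,fy=f,interpolation=cv2.INTER_CUBIC),alpha=1.5)
a=g(t[165:285,395:475],5); b=g(t[175:255,220:300],5); c=g(s[235:335,370:470],4)
cv2.imwrite('pics/a.png',np.hstack([a[:600],np.vstack([b[:400],np.zeros((200,400,3),np.uint8)])]))
cv2.imwrite('pics/c.png',c)
print(px2w('top',[(431,191),(440,257),(265,217),(316,240)],0).round(), env.read_state()['orientation'])
E
```

```text
[[ 605. -263.    0.]
 [ 489. -276.    0.]
 [ 555.   26.    0.]
 [ 516.  -62.    0.]] [ 1.70548127e-01  9.85349113e-01 -6.67053494e-04 -1.28086781e-04]
```

View pics/a.png

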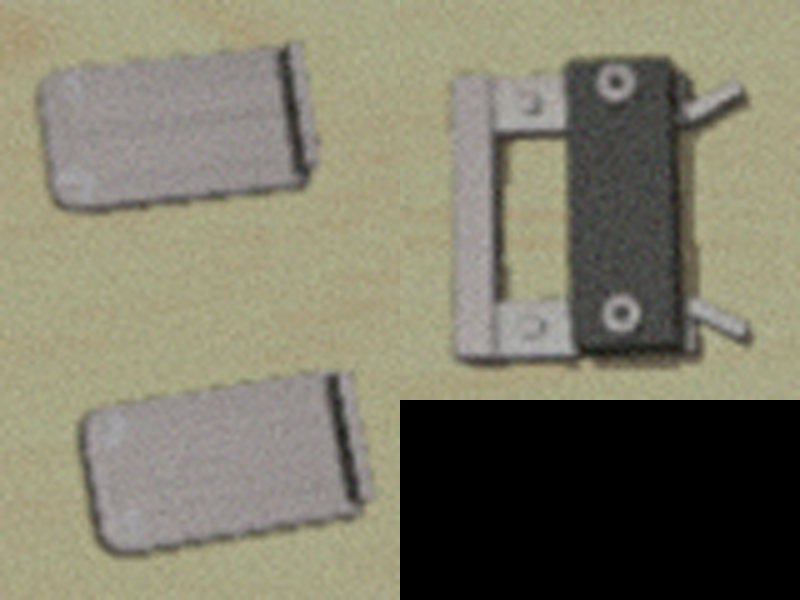

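View pics/c.png

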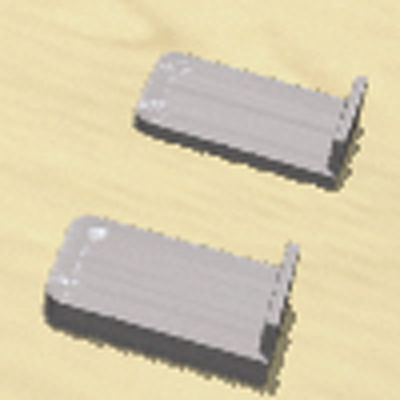

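Both crops confirm that the far gauge is the thin one. In the top picture its nose midpoint is at about (404.2,193.2) and its tab foot at (452.2,187.5). The crossbar corners and the stop face can also be read there.

```bash
python3 - <<'E'
from h import *
A=lambda l:[(395+u/5,165+v/5) for u,v in l]; B=lambda l:[(220+(u-400)/5,175+v/5) for u,v in l]
g=px2w('top',A([(40,75),(52,208),(278,48),(295,180)]),8)[:,:2]
n=g[:2].mean(0);t=g[2:].mean(0);d=n-t;L=np.linalg.norm(d)
print('gauge',n,t,L,'head',np.degrees(np.arctan2(d[1],d[0])),'c',t+d/L*40, np.linalg.norm(g[0]-g[1]))
tt=px2w('top',A([(302,42),(318,165)]),26)[:,:2].mean(0);print('tab top',tt)
b=px2w('top',B([(565,60),(668,57),(685,352),(578,357)]),35)[:,:2];print('bridge',b.round(1),b.mean(0))
e=b[1]-b[2]+b[0]-b[3];print('axis',np.degrees(np.arctan2(e[1],e[0]))+90)
s=px2w('top',B([(490,75),(494,357)]),18)[:,:2];print('stop',s,s.mean(0))
m=px2w('top',B([(740,88),(743,332)]),14)[:,:2];print('mouth',m,m.mean(0))
for y,x,yy in((90,605,-400),(84,605,-320),(93,555,-55),(90,590,-200)):
  for a in (0,180):
    print(a,y,env.ik([x,yy,84],quat(np.radians(y+a))))
E
```

```text
gauge [ 598.22989917 -214.0054989 ] [ 609.47822174 -299.01055994] 85.74605042230209 head 97.53789024369406 c [ 604.23094912 -259.35622689] 47.14409051973373
tab top [ 609.11618783 -302.85481962]
bridge [[600.2  44.4]
 [601.4   9.8]
 [501.8   2. ]
 [499.7  37.4]] [550.7845487   23.39465046]
axis 94.23350326549473
stop [[598.6743433   72.15293776]
 [501.4628412   67.80655778]] [550.06859225  69.97974777]
mouth [[595.62187776 -13.47063572]
 [511.35697062 -15.99114402]] [553.48942419 -14.73088987]
0 90 [-6.00586818e-01  8.26772752e-01  1.47080527e+00 -4.44089210e-16
  8.44014628e-01 -6.00586818e-01]
180 90 [-6.00586818e-01  8.26772752e-01  1.47080527e+00 -4.44089210e-16
  8.44014628e-01  2.54100584e+00]
0 84 [-5.03907404e-01  7.82266506e-01  1.57565166e+00 -4.44089210e-16
  7.83674485e-01 -3.99187649e-01]
180 84 None
0 93 [-1.20115138e-01  6.61490830e-01  1.87592829e+00 -4.44089210e-16
  6.04173532e-01 -1.72475015e-01]
180 93 None
0 90 [-3.45929652e-01  7.20601396e-01  1.72525593e+00 -4.44089210e-16
  6.95735326e-01 -3.45929652e-01]
180 90 None
```

```bash
python3 - <<'E'
from h import *
env.reach([552,15,300],quat(np.radians(93)))
env.move_l([552,15,230],rate=200)
np.save('wb.npy',wristT()); b=viewer.camera('wrist')
env.move_l([604,-265,230],quat(np.radians(95)),rate=200)
np.save('wg.npy',wristT()); g=viewer.camera('wrist')
cv2.imwrite('pics/wb.png',cv2.convertScaleAbs(b,alpha=1.4)); cv2.imwrite('pics/wg.png',cv2.convertScaleAbs(g,alpha=1.4))
s=env.read_state();print(s['time_s'],s['width'],s['force'])
E
```

```text
4.65 87.61460119964421 [-0.07357532 -0.00523641 -0.20988393]
```

View pics/wb.png

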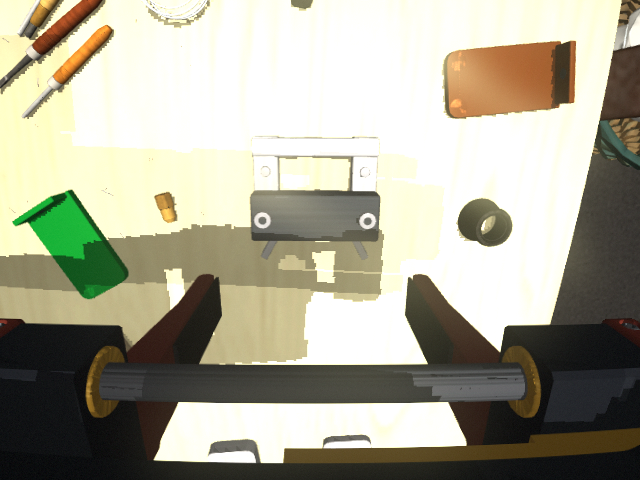

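View pics/wg.png

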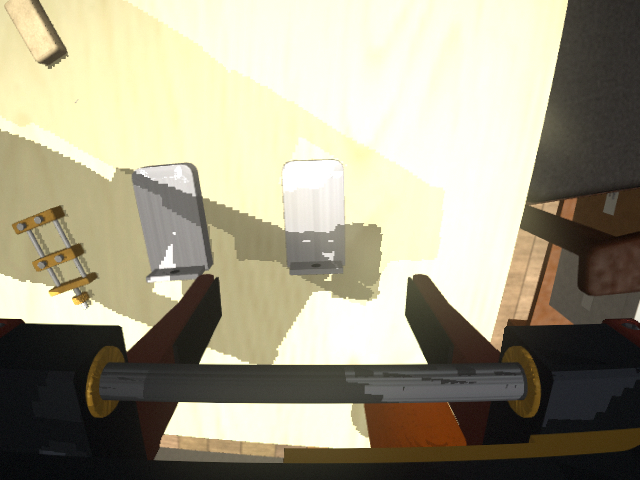

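The wrist pictures show the crossbar top with its near edge at row 241 and columns 251–379, and the rails centred on column 315. The thin gauge has its nose at (283–343,160) and its tab at about (289–344,268), and nothing stands near the path.

```bash
python3 - <<'E'
from h import *
Tb,Tg=np.load('wb.npy'),np.load('wg.npy')
w=lambda uv,z,T:px2w('wrist',uv,z,T)[:,:2].round(1)
print('bar near',w([(251,241),(379,241)],35,Tb).tolist(),'far',w([(251,195),(379,194.5)],35,Tb).tolist())
print('rails inner z14',w([(278,175),(352,175)],14,Tb).tolist(),'stop far top',w([(253,137),(379,137)],18,Tb).tolist(),'stop face',w([(253,153),(379,153)],18,Tb).tolist())
print('leadins',w([(265,258),(364,258)],14,Tb).tolist())
print('nose',w([(283,160),(343,159)],8,Tg).tolist(),'mids',w([(283,185),(344,185),(288.5,262),(344,262)],8,Tg).tolist())
print('tabtop',w([(288,273),(344,272)],26,Tg).tolist())
E
```

```text
bar near [[504.9, 4.2], [603.4, 9.5]] far [[504.6, 40.1], [599.8, 45.6]]
rails inner z14 [[522.5, 53.2], [580.8, 56.3]] stop far top [[503.0, 81.7], [598.6, 86.8]] stop face [[503.1, 69.7], [599.7, 74.8]]
leadins [[513.5, -16.8], [596.5, -12.4]]
nose [[575.6, -215.8], [623.1, -210.8]] mids [[577.0, -235.7], [626.2, -231.4], [586.1, -301.6], [633.6, -297.3]]
tabtop [[587.0, -304.3], [632.4, -299.4]]
```

```bash
cat >> h.py <<'E'
HOME=np.array([552.8,25.]); HY=np.radians(93.3)
U=lambda a:np.array([np.cos(a),np.sin(a)])
def tool(c,h,back=55,z=84): return [*(np.array(c)-back*U(h)),z]
E
python3 - <<'E'
from h import *
from scipy.interpolate import CubicHermiteSpline as S
c0,h0=np.array([604.9,-258.]),np.radians(97); c1=HOME-100*U(HY); L=np.linalg.norm(c1-c0)
sp=S([0,L],[c0,c1],[U(h0),U(HY)])
set_gripper(15)
env.move_l(tool(c0,h0,68,150),quat(h0),rate=150)
env.move_l(tool(c0,h0,68),quat(h0),rate=60)
print(env.read_state()['force'].round(2) if hasattr(env.read_state()['force'],'round') else env.read_state()['force'])
for s in np.linspace(0,L,9):
    d=sp(s,1);h=np.arctan2(d[1],d[0]); env.move_l(tool(sp(s),h),quat(h),rate=35,f_stop=25)
    print(round(s),np.degrees(h).round(1),np.round(env.read_state()['force'],1))
np.save('w1.npy',wristT()); cv2.imwrite('pics/w1.png',viewer.camera('wrist'))
s=env.read_state();print(s['time_s'],s['tool_pos'],s['width'])
E
```

```text
[-0.2  -0.02 -0.3 ]
0 97.0 [0.4 0.  0.1]
24 102.5 [ 0.6 -0.6 -0.1]
47 106.2 [-0.2 -0.2 -0.1]
71 108.3 [-0.   0.2 -0.5]
94 108.7 [-0.4 -0.6  0.3]
118 107.4 [-0.1 -0.7 -0.2]
142 104.4 [ 0.5  0.3 -1. ]
165 99.7 [0.1 0.2 0.9]
189 93.3 [-0.3  0.4  0.8]
15.175 [ 561.74149692 -129.76285027   83.98045966] 14.78714159261589
```

View pics/w1.png

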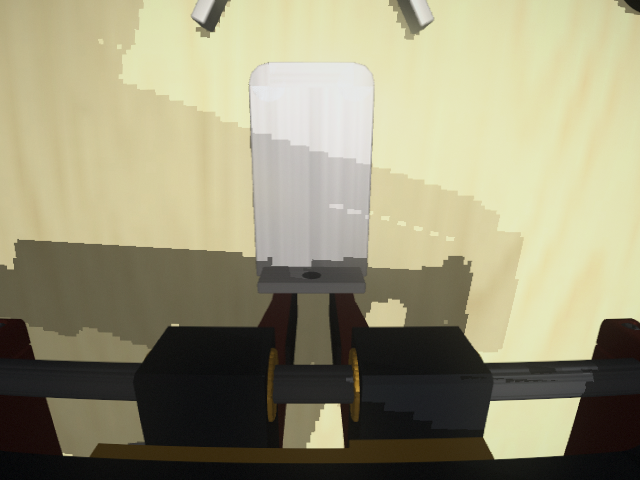

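The gauge is square to the hand: its nose is centred on column 312, and the mouth tips at (205,25) and (422,25) centre on 313. Next is the straight push home.

```bash
python3 - <<'E'
from h import *
q=quat(HY)
r=env.move_l(tool(HOME-12*U(HY),HY),q,rate=35,f_stop=20); s=env.read_state();print(r,s['tool_pos'],np.round(s['force'],1))
if not r:
    r=env.move_l(tool(HOME+10*U(HY),HY),q,rate=10,f_stop=15); s=env.read_state();print(r,s['tool_pos'],np.round(s['force'],1))
print('home expect',tool(HOME,HY))
np.save('w2.npy',wristT()); cv2.imwrite('pics/w2.png',viewer.camera('wrist'));cv2.imwrite('pics/t2.png',viewer.camera('top'))
print(env.read_state()['time_s'])
E
```

```text
False [556.63808682 -41.91034599  84.00744268] [ 0.1 -0.8 -0.1]
True [556.04884853 -31.43461967  83.98476523] [ 0.1 -2.6  2.6]
home expect [np.float64(555.9660214827761), np.float64(-29.90879991377156), 84]
19.1667
```

View pics/w2.png

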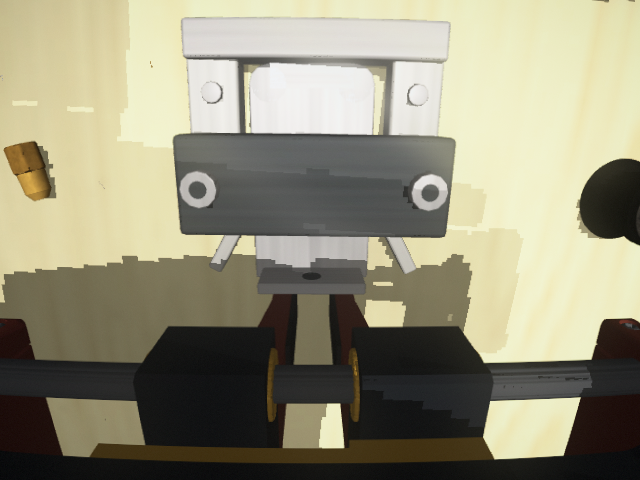

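The gauge is under the bridge with its nose against or very near the stop bar at row ~62. The fixture looks turned about 0.5° clockwise of the tool, so I'll seat it with a firmer push at the corrected angle.

```bash
python3 - <<'E'
from h import *
h=np.radians(92.8); p=np.array(env.read_state()['tool_pos'])
env.move_l(p-3*np.r_[U(h),0],quat(h),rate=20)
print(env.move_l(p+8*np.r_[U(h),0],quat(h),rate=10,f_stop=28)); s=env.read_state();print(s['tool_pos'],np.round(s['force'],1))
env.hold(.3); print(np.round(env.read_state()['force'],1))
p=np.array(env.read_state()['tool_pos'])
np.save('w3.npy',wristT()); b=viewer.camera('wrist')
env.move_l(p-30*np.r_[U(h),0],rate=60); c=viewer.camera('wrist')
f=lambda i,r:cv2.resize(i[r:r+120,170:470],None,fx=2.5,fy=2.5,interpolation=cv2.INTER_CUBIC)
cv2.imwrite('pics/w3.png',np.vstack([f(b,10),f(c,0)]))
print(env.read_state()['time_s'])
E
```

```text
True
[555.66764102 -31.23672439  83.89145601] [-1.6 -3.9  2.7]
[ 0.1 -4.8  3.7]
21.2083
```

View pics/w3.png

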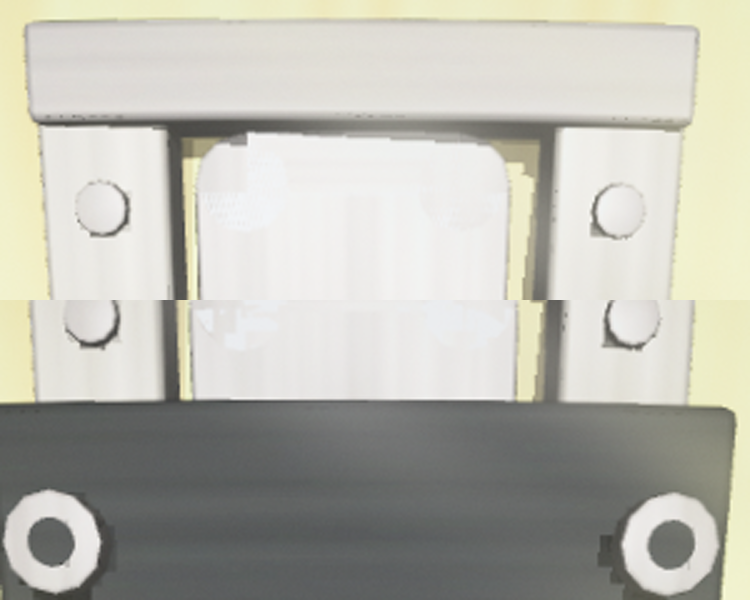

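The nose lies flush along the stop bar. The firmer push stopped within 0.2 mm of the first, so it is on the hard stop, and the gauge sits centred between the rails. I'll raise the hand clear and hand the job in.

```bash
python3 - <<'E'
from h import *
from station import workorder
p=np.array(env.read_state()['tool_pos']); env.move_l(p+[0,-10,170],rate=120); env.hold(.5)
print(env.read_state()['time_s'],np.round(env.read_state()['force'],1)); print(workorder.sign_off())
E
```

```text
23.275 [ 0.4  0.3 -0.7]
the job is handed in; nothing more can be done
None
```

I pushed the thin gauge under the bridge until its nose sat flush against the stop bar, drew the hand clear, and handed the job in at about 23 s; no verdict came back.

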